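Run the shuttle home past its lock bolt

ROBOT

A 6-joint arm with a two-finger parallel gripper is mounted at the origin on the work surface. World frame = base frame: x ahead of the robot, y to its left, z up, the work surface at z = 0. Lengths are in mm, angles in rad, forces in N, time in s.
With the tool pointing down it reaches from about 325 to 875 mm from the base axis. Payload 4.4 kg.
Tool frame: the origin (TCP) lies on the centre line of the jaws, within the pads' length; the fingertips stand ahead of it and the grasp point (between the pads) lies 6 mm ahead of it (ctrl.tcp_to_tips is the z of the fingertips in the tool frame, in mm); z points along the fingers, y is the direction in which the jaws open and shut (so a half turn about z gives the same grasp; the last joint's range is limited). The gripper opens to 85 mm and grips with 20 to 120 N. Pads are 22 mm wide; open, the fingers measure 114 mm over their backs; the gripper's body (76 mm by 85 mm) begins 54 mm behind the grasp point. The pads swing forward as they close: fully open they stand 13 mm farther back than shut.
Start: joints at [-1.29, 0.207, 1.542, -0, 1.393, -0.15], TCP at [240.629, -522.231, 221.682] pointing down, gripper open.
Joint ranges: [-2.73, 2.73], [-0.86, 2.22], [0.23, 2.46], [-1.11, 4.25], [0.08, 2.63], [-2.82, 2.82]. Speed limits (rad/s): [2.79, 2.79, 3.14, 3.14, 3.14, 3.14].

INTERFACE

Orientations are given as a 3x3 rotation matrix whose columns are the frame's x, y, z axes.
In Python, from plant import ctrl, sensors, optics gives the robot as it stands. Calls block until the motion is done:
- ctrl.move_ptp(position, orientation): joint-space move of the TCP to a pose.
- ctrl.move_l(position, rot=None, vel=150, threshold=None): straight line of the TCP; rot=None keeps the orientation; vel is the mean speed in mm/s. With threshold (N) it stops when the force on the tool has changed by that much, and returns True; else False.
- ctrl.set_joints(angles): joint-space move.
- ctrl.gripper_to(opening, force=None): finger opening in mm; force is the grip in N (None keeps the last); returns when the fingers have stopped.
- ctrl.hold(seconds).
- ctrl.solve_ik(position, orientation): joint angles nearest the present ones, or None.
- sensors.read_state(): the state.
- optics.grab_frame(name): name is "scene" or "top"; returns (picture, depth): 384x512x3 uint8, red, green, blue; 384x512 float32, mm along the optical axis (not along the pixel's ray), 0 where there is no reading.
- optics.camera_params(name): a dict with "mtx" (3x3 intrinsics, pixels), "R" (3x3) and "t" (3): a world point X has camera coordinates R X + t. Camera axes: x right, y down, z forward; pixel columns grow to the right and rows downward; lengths in mm; the calibration is good to about 2 mm. A picture is of the moment at which its call begins. camera_params takes no time and is no camera call.
A pose or a line that the arm cannot do raises ctrl.MotionError and nothing moves.
- ctrl.finish_job(): hands the job in, once; it reports no verdict.
The state is a dict: "t": time; "q": joint angles; "qvel": joint speeds; "tau": joint torques, N m; "eef_pos": TCP position; "eef_rot": TCP orientation; "force": force on the tool from outside, world axes, zero at the start; "wrist_torque": the same for the moment, N m; "grip_width": finger opening in mm.
Only numpy, scipy, OpenCV 4.12 (cv2) and the standard library are available. Lean on these libraries where they do the work, as an engineer would, in place of code of your own. Each camera call takes 0.05 s, during which the arm holds its last target.

TASK

On the assembly bench, slide the shuttle carriage that carries the brown drilled disc all the way home against the dark stop block and leave it there. Its lock may or may not be on, and you cannot see which: the bolt knob on the side of the fixture locks at one end of its slot and frees at the other, but which end does which changes. Try the carriage by its handle; if it is held, shift the bolt knob to the other end of its slot and push the carriage again.

Things in the scene. Friction and masses are not known exactly. Their poses are not given: they have to be found in the camera images.
- handle (a point): Centre of the black cross-bar handle at the carriage's rear end: 70 mm across the slide, 16 thick, 24 high, centre 100 mm above the table; plate beneath tops at 58 mm. Axes are the fixture's: y level, along the slide towards the stop; x level, pointing from the lock knob's side to the carriage. Disc (90 mm wide, pin top 85 mm) is 105 mm ahead; 95 mm high stop block ahead of that.
- carriage (a joint): Carriage travel in m: 0 parked, 0.11 hard against the dark stop block. Starts within 3 mm of 0. Free, it slides with 3 to 5 N of drag and stays where left; locked, it moves at most about 8 mm and then stops solid. The fixture is fixed to the bench.
- knob (a point): Bolt knob: upright steel pin 18 mm across with a round black cap (26 mm across, 16 high), in a slot on top of the grey housing beside the carriage, 75 mm ahead of the parked handle and 105 to 120 mm to its -x side. Point: pin axis at the cap's underside, 76 mm above the table; housing top 45 mm. Axes as for the handle; the slot runs along x.
- bolt (a joint): Place of the bolt knob along its slot in m: 0 at the end away from the carriage, 0.03 at the end next to it (moves along +x). Starts within 2 mm of 0, needs about 3 N, stays where left. One end locks the parked carriage, the other frees it; which is which differs from run to run and cannot be seen.

How it is judged (in metres and radians):
At the end, for the whole second after the job is handed in: The carriage is home: at least 0.100 m along its 0.110 m travel (within 10 mm of the stop), at rest and let go (value of joint carriage above 0.1 m and velocity of joint carriage below 0.01 m/s); the robot touches nothing.
It also fails if it takes over 54 s, if anything falls off the work surface, if the arm or the gripper's body presses on something with over 40 N, if the wrist force passes 120 N, or if a joint passes its speed limit or range.

## Working session

There is one attempt and no reset: what is moved stays moved. The work goes in short steps, each a Python script; the robot and the scene stay as the last script left them, time stands still between calls to the robot, and variables do not carry over. Pictures are saved under pics/ and viewed, and the job is handed in when it is done.

```bash
ls; mkdir -p pics; python3 - <<'E'
from plant import ctrl,sensors,optics
import cv2,numpy as np
for n in("scene","top"):
    p,d=optics.grab_frame(n); cv2.imwrite(f"pics/{n}0.png",p[:,:,::-1]); np.savez(f"{n}0.npz",p=p,d=d)
    c=optics.camera_params(n); print(c["mtx"].tolist(),(-c["R"].T@c["t"]).round(0), c["R"].round(3).tolist())
print(ctrl.tcp_to_tips, sensors.read_state()["t"])
E
```

```text
pics
[[380.8558064844472, 0.0, 262.29910927921986], [0.0, 380.8558064844472, 197.27804173632688], [0.0, 0.0, 1.0]] [ 972. -164.  596.] [[0.309, 0.951, -0.017], [0.738, -0.251, -0.626], [-0.6, 0.18, -0.78]]
[[471.7414531732507, 0.0, 260.5797171493351], [0.0, 471.7414531732507, 189.60596092428645], [0.0, 0.0, 1.0]] [486. -44. 753.] [[-0.015, -1.0, 0.005], [-0.991, 0.015, -0.137], [0.137, -0.007, -0.991]]
25.0 0.1
```

View pics/scene0.png

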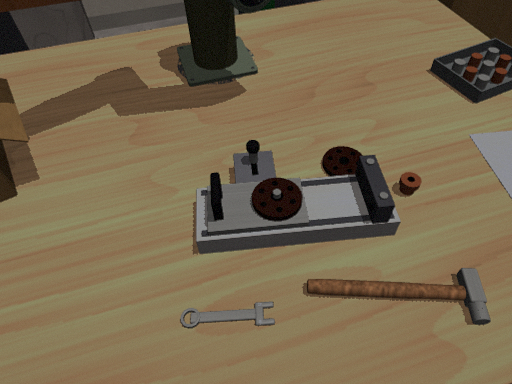

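View pics/top0.png

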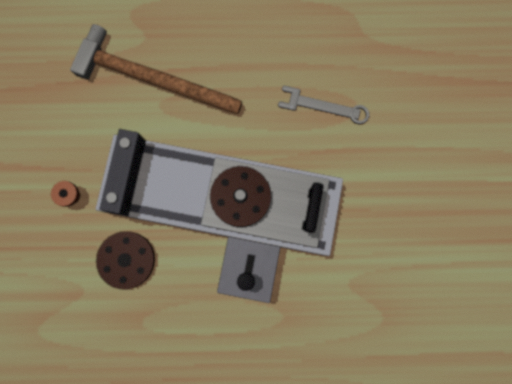

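The top view shows the handle at about (313,208), the disc pin at (240,195), the knob cap at (246,282) and the stop at (122,172). The slide runs towards image left, which is +y in world.

```bash
cat > h.py <<'E'
import numpy as np,cv2
from plant import ctrl,sensors,optics
def ray(n,uv,z):
    c=optics.camera_params(n); R=np.array(c["R"]);t=np.array(c["t"]); C=-R.T@t
    d=R.T@np.linalg.inv(c["mtx"])@np.array([uv[0],uv[1],1.]); return C+d*(z-C[2])/d[2]
def tri(uvs):
    A=np.zeros((3,3));b=np.zeros(3)
    for n,uv in uvs.items():
        c=optics.camera_params(n); R=np.array(c["R"]);C=-R.T@np.array(c["t"])
        d=R.T@np.linalg.inv(c["mtx"])@np.array([uv[0],uv[1],1.]);d/=np.linalg.norm(d);P=np.eye(3)-np.outer(d,d);A+=P;b+=P@C
    return np.linalg.solve(A,b)
def blobs(p,d,lo,thr):
    pass
E
python3 - <<'E'
from h import *
for n,rois in (("top",{"handle":(295,175,335,240),"knob":(225,245,275,300)}),("scene",{"handle":(203,165,230,225),"knob":(240,135,268,180)})):
    f=np.load(n+"0.npz");p,d=f["p"],f["d"]
    c=optics.camera_params(n);R=c["R"];t=c["t"]
    v,u=np.mgrid[:384,:512]; X=np.stack([(u-c["mtx"][0,2])/c["mtx"][0,0]*d,(v-c["mtx"][1,2])/c["mtx"][1,1]*d,d],-1); W=(X-t)@R
    for k,(a,b,e,g) in rois.items():
        m=np.zeros((384,512),bool); m[b:g,a:e]=(p[b:g,a:e].max(2)<60)
        z=W[...,2]
        zz=z[m]; print(n,k,m.sum(),np.percentile(zz,[5,50,90,97]).round(0))
        top=m&(z>(107 if k=="handle" else 86))
        print("  top pts",top.sum(),W[top].mean(0).round(1) if top.any() else "")
        if top.any():
            r=cv2.minAreaRect(W[top][:,:2].astype(np.float32)); print("  rect world",r)
            pts=np.argwhere(top)[:,::-1]; print("  uv",pts.mean(0), ray(n,pts.mean(0),112 if k=="handle" else 92))
    for nm,roi,zt in(("pin",(230,185,250,205) if n=="top" else (270,187,285,200),85),):
        a,b,e,g=roi; m=np.zeros((384,512),bool); q=p[b:g,a:e]; m[b:g,a:e]=(q.min(2)>85); pts=np.argwhere(m)[:,::-1]; print(nm,len(pts),pts.mean(0),ray(n,pts.mean(0),85))
f=np.load("top0.npz");p=f["p"]
cv2.imwrite("pics/c.png",cv2.resize(p[120:310,90:350,::-1],None,fx=3,fy=3))
E
```

```text
top handle 629 [ 88. 111. 113. 114.]
  top pts 564 [ 548.7 -120.4  115.5]
  rect world ((523.9341430664062, -100.67020416259766), (40.487709045410156, 129.36117553710938), 51.24922180175781)
  uv [313.59397163 207.35106383] [ 549.01106171 -120.87051171  112.        ]
top knob 404 [43. 90. 93. 93.]
  top pts 258 [450.4 -26.6  93.9]
  rect world ((459.6822204589844, -35.61027145385742), (23.60309600830078, 50.562477111816406), 46.62000274658203)
  uv [245.72868217 281.08527132] [450.35741991 -26.55288462  92.        ]
pin 81 [239.7037037  194.34567901] [571.87270841 -19.1134612   85.        ]
scene handle 520 [ 56. 109. 112. 112.]
  top pts 296 [ 563.6 -122.   118.9]
  rect world ((745.0469970703125, -145.35302734375), (19.111038208007812, 455.40374755859375), 82.7877197265625)
  uv [215.09121622 189.04391892] [ 558.08702938 -121.38891106  112.        ]
scene knob 374 [43. 61. 91. 92.]
  top pts 111 [464.  -28.6  99.4]
  rect world ((705.2661743164062, -99.13831329345703), (23.240102767944336, 549.025390625), 73.8227767944336)
  uv [252.13513514 144.90990991] [456.51932557 -26.65813848  92.        ]
pin 33 [276.60606061 191.63636364] [575.32595002 -18.79093241  85.        ]
```

View pics/c.png

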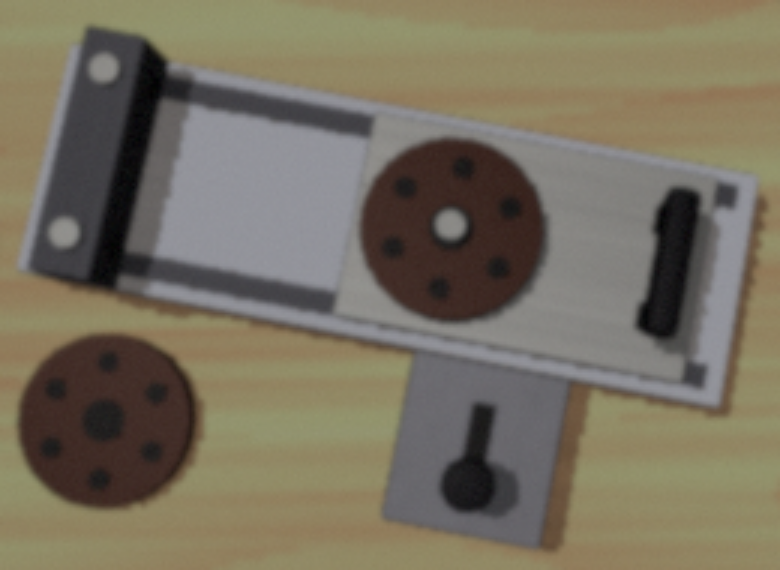

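Measured: handle ≈ (549,-121), slide direction from handle to pin ≈ (0.22,0.976), length 104.5 mm as expected, and the slot direction agrees. I'll push the handle from behind with closed fingers.

```bash
cat >> h.py <<'E'
H=np.array([549.5,-121.]);th=np.arctan2(22.7,102)
Y=np.array([np.sin(th),np.cos(th)]);X=np.array([np.cos(th),-np.sin(th)])
def P(dx,dy,z): return np.r_[H+dx*X+dy*Y,z]
def rot(jaw): # jaw: 2-vector
    y=np.r_[jaw,0.];z=np.array([0,0,-1.]);return np.column_stack([np.cross(y,z),y,z])
def best(jaw,p):
    q=sensors.read_state()["q"];c=[]
    for s in(1,-1):
        r=rot(s*jaw);k=ctrl.solve_ik(p,r)
        if k is not None:c.append((np.abs(np.array(k)-q).max(),s,r))
    return min(c,key=lambda a:a[0])[2]
def st(m=""):
    s=sensors.read_state();e=s["eef_pos"];d=np.array(e[:2])-H
    print(m,"t",round(s["t"],2),"dx,dy,z",round(d@X,1),round(d@Y,1),round(e[2],1),"F",np.round(s["force"],1),"w",round(s["grip_width"],1))
E
python3 - <<'E'
from h import *
ctrl.gripper_to(0)
R=best(X,P(0,-50,190)); print(R.round(2).tolist())
ctrl.move_ptp(P(0,-50,190),R); st()
ctrl.move_l(P(0,-50,121),vel=100); st("down")
r=ctrl.move_l(P(0,10,121),vel=40,threshold=14); st(f"push {r}")
ctrl.hold(.3); st()
p,d=optics.grab_frame("scene"); cv2.imwrite("pics/s1.png",p[:,:,::-1])
E
```

```text
[[0.22, 0.98, 0.0], [0.98, -0.22, 0.0], [0.0, 0.0, -1.0]]
 t 2.56 dx,dy,z 0.1 -51.1 190.2 F [ 0.9 -0.4  0.8] w -0.1
down t 3.4 dx,dy,z 0.6 -50.2 121.6 F [ 0.3 -0.2 -0.3] w -0.2
push False t 5.05 dx,dy,z 0.0 9.8 121.0 F [-0.   0.5 -0.5] w 0.0
 t 5.35 dx,dy,z 0.0 9.9 121.0 F [-0.7  0.4 -1.2] w 0.2
```

View pics/s1.png

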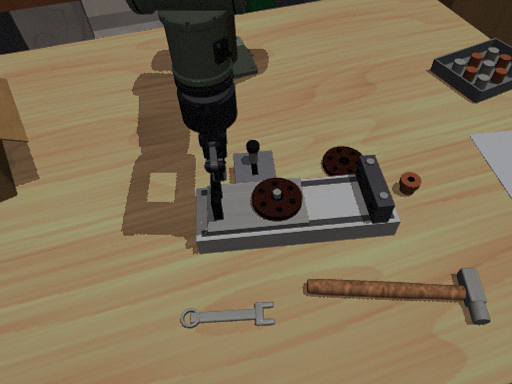

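```bash
python3 - <<'E'
from h import *
a=cv2.imread("pics/s1.png")[120:250,150:320]
t,_=optics.grab_frame("top")
b=cv2.imread("pics/scene0.png")[120:250,150:320]
cv2.imwrite("pics/c1.png",np.hstack([cv2.resize(a,(510,390)),cv2.resize(t[100:300,200:400,::-1],(290,390))]))
E
```

```text
(no output)
```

View pics/c1.png

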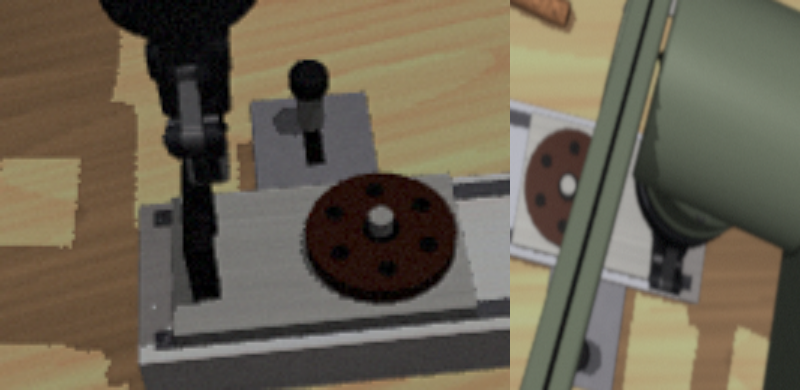

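```bash
python3 - <<'E'
from h import *
c=optics.camera_params("scene")
def pr(x):
    v=c["R"]@x+c["t"];v=c["mtx"]@v;return (v[:2]/v[2]).round(0)
e=np.array(sensors.read_state()["eef_pos"]);print(e.round(1),pr(e),pr(e-[0,0,25]),pr(e+[0,0,50]))
print("handle",pr(P(0,0,100)),pr(P(35,0,112)),pr(P(-35,0,112)))
p,d=optics.grab_frame("scene");v,u=np.mgrid[:384,:512]
W=(np.stack([(u-c["mtx"][0,2])/c["mtx"][0,0]*d,(v-c["mtx"][1,2])/c["mtx"][1,1]*d,d],-1)-c["t"])@c["R"]
f=np.load("scene0.npz")["d"]
for r in range(140,222,6):
    k=[x for x in range(200,232,3)]
    print(r,[tuple(W[r,x].round(0).astype(int)) for x in (209,213,216,219)], d[r,213]-f[r,213], d[r,217]-f[r,217])
E
```

```text
[ 551.7 -111.3  121. ] [219. 181.] [221. 191.] [216. 160.]
handle [215. 190.] [214. 202.] [214. 170.]
140 [(np.int64(589), np.int64(-121), np.int64(249)), (np.int64(588), np.int64(-116), np.int64(247)), (np.int64(592), np.int64(-112), np.int64(248)), (np.int64(590), np.int64(-108), np.int64(246))] -361.9599 -364.49936
146 [(np.int64(590), np.int64(-123), np.int64(239)), (np.int64(592), np.int64(-118), np.int64(239)), (np.int64(596), np.int64(-114), np.int64(242)), (np.int64(593), np.int64(-110), np.int64(238))] -346.74597 -347.06354
152 [(np.int64(587), np.int64(-124), np.int64(226)), (np.int64(596), np.int64(-119), np.int64(232)), (np.int64(596), np.int64(-115), np.int64(231)), (np.int64(585), np.int64(-110), np.int64(219))] -330.42334 -318.62067
158 [(np.int64(565), np.int64(-123), np.int64(193)), (np.int64(601), np.int64(-121), np.int64(226)), (np.int64(604), np.int64(-118), np.int64(228)), (np.int64(553), np.int64(-107), np.int64(175))] -318.1034 -310.4502
164 [(np.int64(608), np.int64(-129), np.int64(223)), (np.int64(609), np.int64(-124), np.int64(223)), (np.int64(610), np.int64
[... 1341 characters left out ...]
1), np.int64(-121), np.int64(110))] 1.8604736 1.5462646
206 [(np.int64(547), np.int64(-136), np.int64(59)), (np.int64(585), np.int64(-132), np.int64(103)), (np.int64(586), np.int64(-128), np.int64(103)), (np.int64(587), np.int64(-123), np.int64(102))] 0.5249634 -1.96344
212 [(np.int64(559), np.int64(-139), np.int64(57)), (np.int64(581), np.int64(-134), np.int64(82)), (np.int64(581), np.int64(-129), np.int64(81)), (np.int64(582), np.int64(-124), np.int64(80))] -0.27838135 -1.1686401
218 [(np.int64(573), np.int64(-142), np.int64(58)), (np.int64(574), np.int64(-135), np.int64(57)), (np.int64(580), np.int64(-131), np.int64(62)), (np.int64(581), np.int64(-126), np.int64(62))] 0.15130615 3.7719116
```

```bash
python3 - <<'E'
from h import *
ctrl.move_l(P(0,-55,121),vel=100);ctrl.hold(.2);st()
s=sensors.read_state();print(np.array(s["eef_rot"]).round(3).tolist(),np.round(s["q"],3))
c=optics.camera_params("scene")
def pr(x):
    v=c["R"]@x+c["t"];v=c["mtx"]@v;return (v[:2]/v[2])
e=np.array(s["eef_pos"])
p,d=optics.grab_frame("scene");v,u=np.mgrid[:384,:512]
W=(np.stack([(u-c["mtx"][0,2])/c["mtx"][0,0]*d,(v-c["mtx"][1,2])/c["mtx"][1,1]*d,d],-1)-c["t"])@c["R"]
f=np.load("scene0.npz")["d"]
m=(f-d>25)&(v>100)&(u>150)&(u<280)&(d>0)
L=W-e
for z0 in range(-40,160,10):
    k=m&(L[...,2]>=z0)&(L[...,2]<z0+10)
    if k.any():
        q=L[k][:,:2];a=q@X;b=q@Y;print(z0,k.sum(),"x",a.min().round(),a.max().round(),"y",b.min().round(),b.max().round())
a=cv2.resize(p[70:250,130:330,::-1],None,fx=3,fy=3)
for dz,col in((0,(0,0,255)),(-25,(0,255,0)),(48,(255,0,0))):
    w=((pr(e+[0,0,dz])-[130,70])*3).astype(int);cv2.circle(a,tuple(map(int,w)),4,col,-1)
cv2.imwrite("pics/c2.png",a)
E
```

```text
t 6.5 dx,dy,z -0.1 -54.4 121.0 F [-0.2 -0.2 -0.2] w -0.2
[[0.216, 0.976, -0.0], [0.976, -0.216, 0.0], [0.0, -0.0, -1.0]] [-0.466  0.288  1.662  0.     1.192 -0.248]
0 4 x 7.0 8.0 y 3.0 7.0
10 37 x -4.0 14.0 y -10.0 12.0
20 63 x -4.0 16.0 y -10.0 13.0
30 51 x -5.0 15.0 y -9.0 13.0
40 6 x -6.0 13.0 y 12.0 13.0
50 32 x -25.0 34.0 y -6.0 15.0
60 46 x 10.0 40.0 y -10.0 15.0
70 93 x -4.0 50.0 y -15.0 18.0
80 84 x -15.0 58.0 y -15.0 19.0
90 175 x -16.0 64.0 y -16.0 20.0
100 255 x -12.0 63.0 y -18.0 21.0
110 200 x 6.0 47.0 y -18.0 21.0
120 132 x 17.0 43.0 y -9.0 13.0
130 115 x -1.0 40.0 y -12.0 39.0
140 259 x -4.0 39.0 y -11.0 39.0
150 254 x -5.0 40.0 y -8.0 39.0
```

View pics/c2.png

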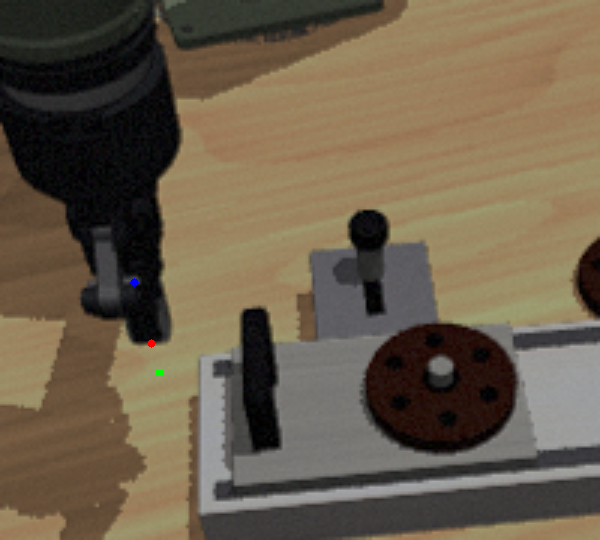

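The picture shows the real fingertips ending at about (155,335) in the crop. That is near the reported TCP height and some 25–30 mm above where tcp_to_tips puts them, so the fingers passed over the handle without touching it. I'll go lower and check again.

```bash
cat >> h.py <<'E'
def tipcheck(name):
    c=optics.camera_params("scene");e=np.array(sensors.read_state()["eef_pos"])
    p,d=optics.grab_frame("scene");v,u=np.mgrid[:384,:512]
    W=(np.stack([(u-c["mtx"][0,2])/c["mtx"][0,0]*d,(v-c["mtx"][1,2])/c["mtx"][1,1]*d,d],-1)-c["t"])@c["R"]
    f=np.load("scene0.npz")["d"];L=W-e
    m=(f-d>15)&(d>0)&(np.hypot(L[...,0],L[...,1])<30)
    for z0 in range(-35,60,5):
        k=m&(L[...,2]>=z0)&(L[...,2]<z0+5)
        if k.any():
            q=L[k][:,:2];a=q@X;b=q@Y;print(z0,k.sum(),"x",a.min().round(),a.max().round(),"y",b.min().round(),b.max().round())
    cv2.imwrite(f"pics/{name}.png",cv2.resize(p[70:250,130:330,::-1],None,fx=3,fy=3))
E
python3 - <<'E'
from h import *
print(ctrl.move_l(P(0,-55,92),vel=60,threshold=10));ctrl.hold(.2);st();tipcheck("c3")
E
```

```text
False
 t 7.38 dx,dy,z 0.4 -55.1 92.5 F [ 0.2 -0.2  0.9] w 0.2
5 2 x 6.0 7.0 y -5.0 8.0
10 10 x -1.0 8.0 y -9.0 13.0
15 23 x -5.0 14.0 y -9.0 13.0
20 29 x -1.0 16.0 y -9.0 12.0
25 30 x -5.0 16.0 y -8.0 13.0
30 24 x -5.0 16.0 y -5.0 12.0
35 7 x -5.0 15.0 y -4.0 13.0
40 2 x 7.0 8.0 y 11.0 12.0
45 5 x -5.0 11.0 y 13.0 14.0
50 6 x -3.0 14.0 y 12.0 15.0
55 16 x 5.0 15.0 y -2.0 15.0
```

View pics/c3.png

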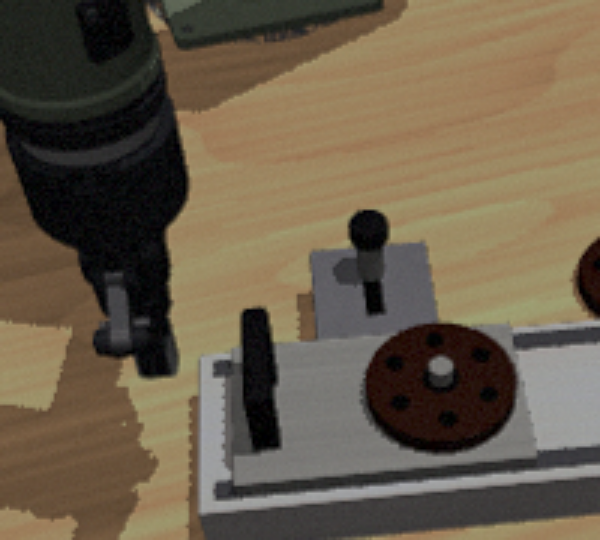

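Tips are now at about 98 mm real height. I'll drop another 6 mm and push.

```bash
python3 - <<'E'
from h import *
ctrl.move_l(P(0,-55,85),vel=60);st()
ctrl.move_l(P(0,-28,85),vel=60);st()
r=ctrl.move_l(P(0,5,85),vel=30,threshold=15);st(f"push {r}")
ctrl.hold(.2);st();tipcheck("c4")
E
```

```text
t 7.7 dx,dy,z -0.7 -54.8 84.3 F [-0.8  0.4  0.5] w 0.2
 t 8.3 dx,dy,z 0.0 -27.7 85.0 F [-0.1 -0.7 -0.1] w 0.1
push True t 8.97 dx,dy,z 0.0 -13.8 85.0 F [-1.  -2.8  1.6] w -0.2
 t 9.18 dx,dy,z -0.2 -13.7 84.7 F [ 0.5 -2.4  1.5] w 0.2
5 5 x -4.0 7.0 y -7.0 29.0
10 5 x 5.0 8.0 y -9.0 29.0
15 10 x 7.0 14.0 y -9.0 4.0
20 31 x -13.0 16.0 y -9.0 28.0
25 50 x -17.0 17.0 y -8.0 27.0
30 15 x 13.0 15.0 y -4.0 7.0
35 4 x 14.0 15.0 y -0.0 8.0
50 4 x 8.0 13.0 y 13.0 15.0
55 13 x 6.0 21.0 y 3.0 14.0
```

View pics/c4.png

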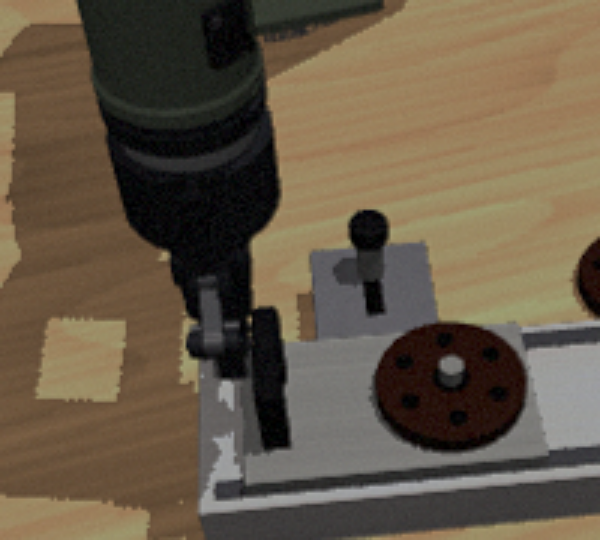

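The carriage moved a few mm (pin from 440 to 450 px in the crop) and then the 15 N threshold tripped. One more firmer push will show whether it's locked.

```bash
python3 - <<'E'
from h import *
r=ctrl.move_l(P(0,8,85),vel=25,threshold=22);st(f"push {r}")
ctrl.hold(.2);st()
E
```

```text
push True t 9.68 dx,dy,z -0.3 -14.1 84.6 F [-0.2 -3.8  1.7] w -0.0
 t 9.88 dx,dy,z -0.4 -14.1 84.6 F [-1.4 -3.4  2. ] w -0.3
```

Locked. I'll move the bolt knob with the same closed-finger orientation, pushing it +x.

```bash
python3 - <<'E'
from h import *
ctrl.move_l(P(0,-35,86),vel=100)
ctrl.move_l(P(-20,-35,130),vel=150)
ctrl.move_l(P(-172,70,130),vel=200);st()
ctrl.move_l(P(-172,70,68),vel=80,threshold=12);st()
r=ctrl.move_l(P(-95,70,68),vel=35,threshold=13);st(f"push {r}")
ctrl.hold(.2);st();tipcheck("c5")
E
```

```text
t 11.79 dx,dy,z -170.9 69.7 130.2 F [ 0.5  0.3 -0.3] w -0.2
 t 12.72 dx,dy,z -171.5 70.0 68.4 F [-0.6 -0.2 -0.8] w -0.1
push True t 14.25 dx,dy,z -115.8 70.2 66.9 F [-1.   0.4 -0.1] w 0.1
 t 14.45 dx,dy,z -116.7 70.3 66.4 F [-0.2  0.3  0.4] w 0.2
10 1 x 7.0 7.0 y -9.0 -9.0
20 18 x 21.0 30.0 y -8.0 13.0
25 9 x 23.0 30.0 y -8.0 11.0
30 2 x 13.0 15.0 y 3.0 5.0
35 10 x 12.0 16.0 y -5.0 9.0
40 1 x 16.0 16.0 y 7.0 7.0
45 1 x 10.0 10.0 y -9.0 -9.0
50 2 x 8.0 12.0 y -11.0 -9.0
55 1 x 14.0 14.0 y -9.0 -9.0
```

View pics/c5.png

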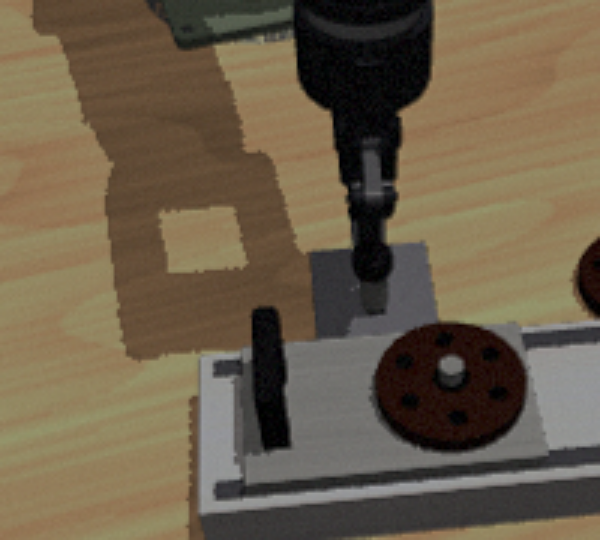

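The knob is now at the carriage end of its slot (cap at about (372,265) in the crop). Next I push the carriage again.

```bash
python3 - <<'E'
from h import *
ctrl.move_l(P(-150,70,68),vel=100)
ctrl.move_l(P(-150,70,130),vel=150)
ctrl.move_l(P(0,-45,130),vel=200)
ctrl.move_l(P(0,-45,85),vel=100);st()
r=ctrl.move_l(P(0,50,85),vel=40,threshold=15);st(f"push {r}")
if not r: r=ctrl.move_l(P(0,96,85),vel=35,threshold=15);st(f"push2 {r}")
ctrl.hold(.2);st();tipcheck("c6")
E
```

```text
t 17.23 dx,dy,z -0.0 -44.8 85.0 F [ 0.6  0.3 -0.2] w 0.1
push False t 19.76 dx,dy,z 0.2 50.1 85.0 F [-1.5 -0.9 -0.3] w 0.0
push2 True t 20.82 dx,dy,z -0.5 87.6 84.7 F [ 0.2 -0.9  0.6] w 0.3
 t 21.02 dx,dy,z -1.6 87.2 83.8 F [ 0.8 -0.4 -0.4] w -0.0
5 6 x 4.0 9.0 y -7.0 14.0
10 7 x 5.0 12.0 y -9.0 14.0
15 19 x 4.0 19.0 y -9.0 14.0
20 37 x 2.0 26.0 y -9.0 29.0
25 84 x -20.0 24.0 y -9.0 29.0
30 18 x 7.0 16.0 y -9.0 9.0
35 1 x 6.0 6.0 y -8.0 -8.0
50 3 x 13.0 15.0 y -10.0 -9.0
55 10 x 7.0 17.0 y -10.0 2.0
```

View pics/c6.png

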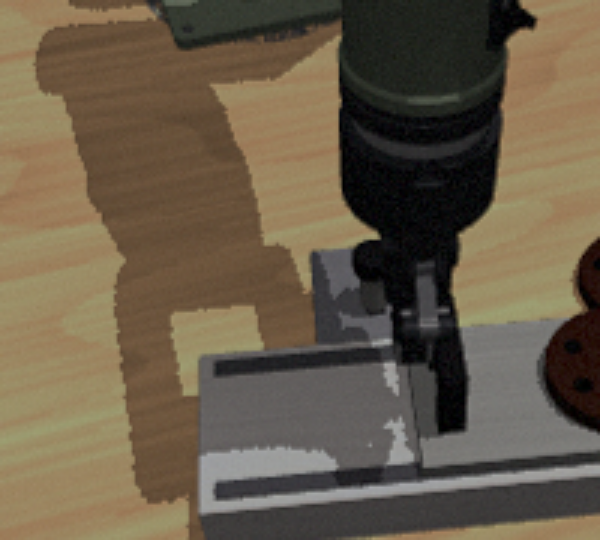

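```bash
python3 - <<'E'
from h import *
r=ctrl.move_l(P(0,100,84),vel=25,threshold=20);st(f"firm {r}")
ctrl.move_l(P(0,55,85),vel=80);ctrl.move_l(P(-10,30,160),vel=120)
ctrl.move_l(P(-150,-120,200),vel=250);ctrl.hold(.3);st()
t,_=optics.grab_frame("top");s,_=optics.grab_frame("scene")
cv2.imwrite("pics/t7.png",t[:,:,::-1]);cv2.imwrite("pics/s7.png",s[:,:,::-1])
E
```

```text
firm True t 21.45 dx,dy,z -1.9 87.2 83.3 F [-0. -2.  2.] w 0.2
 t 24.11 dx,dy,z -149.8 -119.4 199.7 F [ 0.7  0.4 -0.4] w -0.1
```

View pics/t7.png

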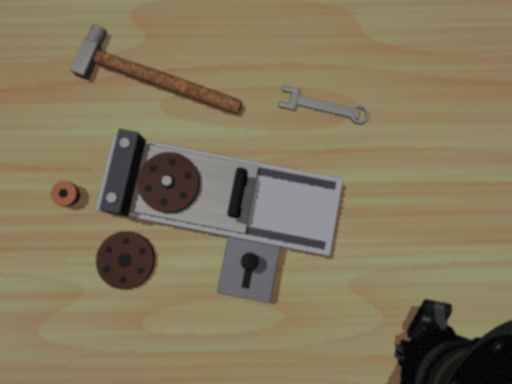

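View pics/s7.png

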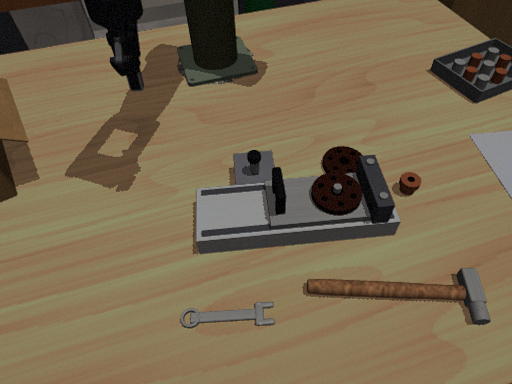

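The carriage is forward: pin at (167,181), handle at (238,193), the arm well clear. I'll measure the pin's travel and then hand in.

```bash
python3 - <<'E'
from h import *
p=cv2.imread("pics/t7.png");m=np.zeros(p.shape[:2],bool);m[171:191,157:177]=p[171:191,157:177].min(2)>85
uv=np.argwhere(m)[:,::-1].mean(0);w=ray("top",uv,85);d=w[:2]-[571.87,-19.11];print(uv,w,d@Y,d@X)
if d@Y>104: ctrl.finish_job();print("done")
E
```

```text
[166.04761905 180.13095238] [593.96041676  86.18886339  85.        ] 107.58306888817908 -1.311652771746962
the job is handed in; nothing more can be done
done
```

The carriage is home against the stop block and the job is handed in; it reports no verdict.

- **What I did:** The first effective push on the handle moved the carriage about 8 mm, then it stopped solid, and a firmer push confirmed the lock. I pushed the bolt knob to the carriage end of its slot, then pushed the carriage by its handle until it stopped hard. A second push of about 20 N did not move it. I then backed the arm well clear.
- **Last checks:** In the top camera the disc pin moved 107.6 mm. By tool position the carriage went to about 109 mm of its 110 mm travel. The two differ by about 2 mm, and both are above the 100 mm needed. After retracting, the tool force read close to zero. The last clock reading was 24.1 s.
- **What disagreed:** My first try passed over the handle without touching it. In the images the shut fingertips sat about 6 mm above the reported TCP, about 30 mm above where `tcp_to_tips` = 25 mm puts them. I did not find out why. I set the heights from the camera instead.

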